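# Draw a U-channel out from under the stock-bin hood

### The arm

A 7-joint arm with a two-finger parallel gripper is mounted at the origin on the work surface. World frame = base frame: x ahead of the robot, y to its left, z up, the work surface at z = 0. Lengths are in m, angles in rad, forces in N, time in s.
With the tool pointing down it reaches from about 0.35 to 0.9 m from the base axis. Payload 19.9 kg.
Tool frame: the origin (TCP) lies on the centre line of the jaws, within the pads' length; the fingertips stand 22 mm ahead of it and the grasp point (between the pads) lies 3 mm ahead of it; z points along the fingers, x is the direction in which the jaws open and shut, and the axes are right-handed (so a half turn about z gives the same grasp; the last joint's range is limited). The gripper opens to 85 mm and grips with 20 to 120 N. Pads are 22 mm wide; open, the fingers measure 114 mm over their backs; the gripper's body (76 mm by 85 mm) begins 54 mm behind the grasp point. The pads swing forward as they close: fully open they stand 13 mm farther back than shut.
Start: joints at [-1.266, 0.417, -0.01, 1.614, 0.005, 1.111, -0.053], TCP at [0.212, 0.588, 0.253] pointing down, gripper open.
Joint ranges: [-2.81, 2.81], [-0.39, 2.02], [-1.27, 1.25], [0.06, 2.57], [-1.19, 4.33], [0.19, 2], [-2.82, 2.82]. Speed limits (rad/s): [1.89, 1.89, 2.39, 2.39, 3.01, 3.01, 3.01].

### API

Orientations are given as a 3x3 rotation matrix whose columns are the frame's x, y, z axes.
In Python, from station import bot gives the robot as it stands. The module is installed in compiled form; this text tells all that it offers.
- The arm moves only by the tool move_arm, never from a script. Its arguments are lists of equal length, an entry for each row: "linear": the shift along the tool's x, y, z in m, a list of three; "rot": the turn, a rotation vector about the tool's x, y, z in rad, a list of three; "hand": the opening, from 0 (shut) to 1 (fully open). A call has 1 to 8 rows; each row is the pose to reach, as a shift and turn from the pose commanded when the call began, along the tool's axes at that moment; what a row does not reach only later rows make up. A row lasts 1/10 s, in which the tool goes at most 50 mm and 8.59 degrees, less where a joint would pass 70% of its speed; a pose out of reach is approached as far as the arm can. A call with a gripper value outside its range is refused whole. The fingers move at their own pace and stop on an object; "squeeze" is the grip in N (left out, the last holds). Time passes only in rows, so rows that repeat a pose let the fingers close. It gives the time, the measured TCP pose, the force and the opening at its end, in the units of the state.
- bot.sense(): the state, without advancing time (a new reading comes with each control period).
- bot.grab_frame(name): name is "side" or "top" or "wrist"; returns a dict with "frame" (420x560x3 uint8, red, green, blue), "depth" (420x560 float32, m along the optical axis (not along the pixel's ray), 0 where there is no reading), "intrinsics" (3x3 intrinsics, pixels), "xyz" and "attitude" of the camera in the world. Camera axes: x right, y down, z forward; pixel columns grow to the right and rows downward; lengths in m; the calibration is good to about 2 mm. A picture is of the moment at which its call begins.
- bot.finish_job(): hands the job in, once; it reports no verdict.
The state is a dict: "clock": time; "joint_positions": joint angles; "qd": joint speeds; "effort": joint torques, N m; "tcp_pos": TCP position; "ee_rot": TCP orientation; "force": force on the tool from outside, world axes, zero at the start; "ft_torque": the same for the moment, N m; "opening": finger opening in m.
Only numpy, scipy, OpenCV 4.12 (cv2) and the standard library are available. Lean on these libraries where they do the work, as an engineer would, in place of code of your own. Each camera call takes 0.05 s, during which the arm holds its last target.

### The job

Take the U-shaped aluminium channel (the wider profile, open along its top) out of the two-lane stock bin: it is longer than the opening, so its hooded end has to be drawn out from under the hood at a slant, the other end up first. Finish while still holding it in the gripper, level, open side up and still, with its whole length at least 5 cm higher than the top of the bin and touching nothing else. Leave the square bar lying in its own lane and do not disturb the other things on the counter.

Things in the scene. Friction and masses are not known exactly. Their poses are not given: they have to be found in the camera images.
- bin: blue stock bin, fixed; 204 mm along its x, 290 along its y; origin: centre of underside, on the counter. Floor 6 mm, walls 4 mm thick, tops 64 mm above the counter. A like divider along its y at x = 0 makes two lanes 96 mm wide, 282 long inside, centred at x = -50, +50 mm. In each, two cross ribs (at y = -50, +90 mm, 8 mm thick, tops 26 mm above the counter) carry the profiles
- bin_mouth (a point): middle of the free edge, underside, of the flat white hood that covers both lanes from bin y = -145 to -40 mm (underside 76 mm, top 80 mm above the counter). This point: bin x = 0, y = -40 mm. Axes as the bin's: +y points from the hood along the open part of the lanes, which ends at the end wall's inner face, 181 mm on
- channel_mid (a point): centre (half-way up; centre of mass 4 mm lower) of the U-shaped aluminium channel, slots in its base: 30 mm wide (x), 240 long (y), 20 high (z, up through the open side), walls 2.5 mm, 0.08 to 0.15 kg. Lies lengthwise on the ribs in the middle of one lane (either), open side up, -y end under the hood, +y end in the open part; this point starts 36 mm above the counter
- channel_end_a (a point): middle of the channel's +y end, 120 mm from its centre: the end in the open part of the lane
- channel_end_b (a point): middle of the channel's -y end, 120 mm from its centre: the end under the hood
- square_bar_mid (a point): centre of the square aluminium bar with a dark groove along its faces, 20 x 240 x 20 mm, lying on the ribs of the other lane; stays there
- capacitor_mid (a point): centre of a black upright can, 34 mm diameter, 45 mm high, on the counter by the hooded end of the bin; bystander
- relay_mid (a point): centre of a clear-cased relay, 30 x 38 x 30 mm high, on the counter on the robot's side of the bin; bystander
- screwdriver: screwdriver lying on the counter to the robot's right; bystander
- spool_mid (a point): centre of a metal spool, 60 mm diameter, 41 mm high, standing on the counter to the left; bystander
- carton_mid (a point): centre of a small carton, 90 x 130 x 45 mm high, on the counter to the left; bystander
- tape_mid (a point): centre of a black roll of tape, 70 mm diameter, 18 mm high, on the counter to the right; bystander

How it is judged:
At the end, for the whole second after the job is handed in: Channel gripped and still (< 30 mm/s), both end centres over 140 mm above the counter (hood top: 80 mm), level and open side up within 0.25 rad, touching neither bin nor bystanders; square bar within 20 mm and each other bystander within 40 mm of its start (height (world z) of each of channel_end_a, channel_end_b above 0.14 m and angle between channel_mid's own z axis and vertical below 0.25 rad and contact force between channel and the fingers above 1 N and contact force between channel and bin below 0.1 N and contact force between channel and square_bar below 0.1 N and contact force between channel and capacitor below 0.1 N and contact force between channel and relay below 0.1 N and contact force between channel and screwdriver below 0.1 N and contact force between channel and spool below 0.1 N and contact force between channel and carton below 0.1 N and contact force between channel and tape below 0.1 N and linear speed of channel below 0.03 m/s and distance of square_bar_mid from where it was at the start of the episode below 0.02 m and distance of each of capacitor_mid, relay_mid, screwdriver, spool_mid, carton_mid, tape_mid from where it was at the start of the episode below 0.04 m); the arm keeps its last pose, push and grip.
It fails at once if the square bar is moved more than 20 mm (distance of square_bar_mid from where it was at the start of the episode above 0.02 m).
It fails at once if any other bystander is moved more than 40 mm (distance of any of capacitor_mid, relay_mid, screwdriver, spool_mid, carton_mid, tape_mid from where it was at the start of the episode above 0.04 m).
It also fails if it takes over 40 s, if anything falls off the work surface, if the arm or the gripper's body presses on something with over 40 N, if the wrist force passes 120 N, or if a joint passes its speed limit or range.

## Working session

There is one attempt and no reset: what is moved stays moved. The work goes in short steps, Python scripts to look and compute and a tool call to move; the robot and the scene stay as the last step left them, time stands still between calls to the robot, and variables do not carry over. Pictures are saved under pics/ and viewed, and the job is handed in when it is done.

Besides the shell and the picture viewer there is one more tool, called by a JSON object that holds its "op" and its "data", one argument or row to a line. move_arm: Moves the arm, as the interface text tells. Its arguments: {"type":"object","properties":{"linear":{"type":"array","items":{"type":"array","items":{"type":"number"}}},"rot":{"type":"array","items":{"type":"array","items":{"type":"number"}}},"hand":{"type":"array","items":{"type":"number"}},"squeeze":{"type":"number"}},"required":["linear","rot","hand"]}

```bash
mkdir -p pics; cat > h.py <<'E'
import numpy as np,cv2,pickle
from station import bot
def grab(n,tag):
    f=bot.grab_frame(n); pickle.dump(f,open(f'pics/{tag}.pkl','wb'))
    cv2.imwrite(f'pics/{tag}.png',f['frame'][:,:,::-1]); return f
def load(tag): return pickle.load(open(f'pics/{tag}.pkl','rb'))
def pt(f,u,v,z=None):
    K=f['intrinsics'];R=np.array(f['attitude']);t=np.array(f['xyz'])
    d=R@np.linalg.inv(K)@np.array([u,v,1.])
    if z is None:
        return t+d*f['depth'][int(round(v)),int(round(u))]
    return t+d*(z-t[2])/d[2]
E
python3 - <<'E'
from h import *
for n in ['top','side']:
    f=grab(n,n+'0'); print(n,f['xyz'],np.round(f['attitude'],3).tolist(),f['intrinsics'])
s=bot.sense(); print(s)
E
```

```text
top [ 0.22785837 -0.0208814   1.53717347] [[0.01, -0.983, 0.186], [-1.0, -0.01, 0.001], [0.001, -0.186, -0.983]] [[481.480224     0.         278.83026509]
 [  0.         481.480224   216.95234464]
 [  0.           0.           1.        ]]
side [-0.00207587 -0.77956086  0.62945528] [[0.828, -0.289, 0.481], [-0.561, -0.426, 0.71], [-0.0, -0.857, -0.515]] [[438.35998628   0.         276.58621522]
 [  0.         438.35998628 209.82860737]
 [  0.           0.           1.        ]]
{'clock': 0.1, 'joint_positions': array([-1.2665245 ,  0.417908  , -0.01033359,  1.61408877,  0.00469442,
        1.11070881, -0.0530111 ]), 'qd': array([ 0.00119741, -0.00015756, -0.00085455, -0.00139337, -0.00083596,
       -0.00128286,  0.00014959]), 'effort': array([ 2.06372846e-03, -8.65818143e+01,  6.81049749e-01, -4.35646033e+01,
        1.92699762e-02,  4.84860226e-03,  6.47532170e-05]), 'tcp_pos': array([0.21172009, 0.5877496 , 0.25273719]), 'ee_rot': array([[ 3.38901815e-01,  9.40821698e-01, -3.04450827e-04],
       [ 9.40821120e-01, -3.38901945e-01, -1.04536768e-03],
       [-1.08668357e-03,  6.78432357e-05, -9.99999407e-01]]), 'force': array([-0.39853862, -0.21264669,  0.79940443]), 'ft_torque': array([-0.01827027,  0.00651239,  0.01294573]), 'opening': 0.08511843093174302}
```

View pics/top0.png

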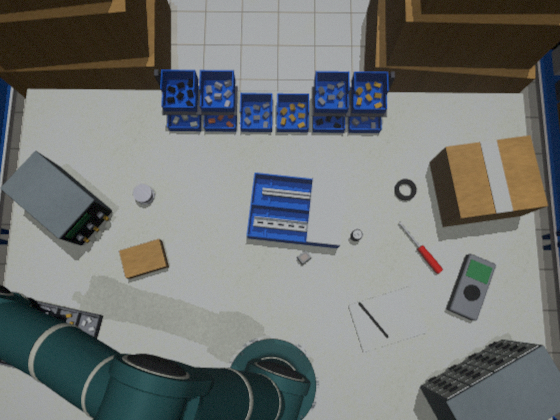

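View pics/side0.png

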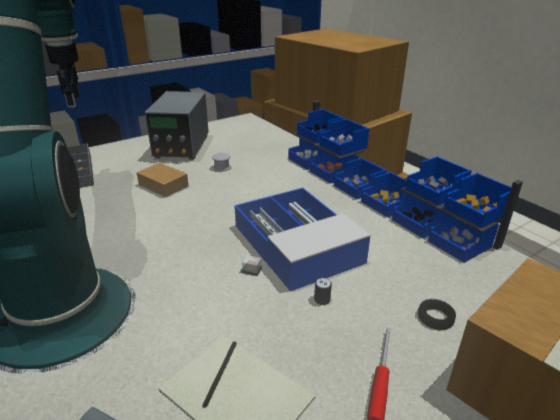

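```bash
python3 - <<'E'
from h import *
f=load('top0'); c=f['frame'][160:260,235:355,::-1]
cv2.imwrite('pics/c0.png',cv2.resize(c,None,fx=6.5,fy=5.99,interpolation=cv2.INTER_CUBIC) if 0 else cv2.resize(c,(720,600),interpolation=cv2.INTER_CUBIC))
E
```

```text
(no output)
```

View pics/c0.png

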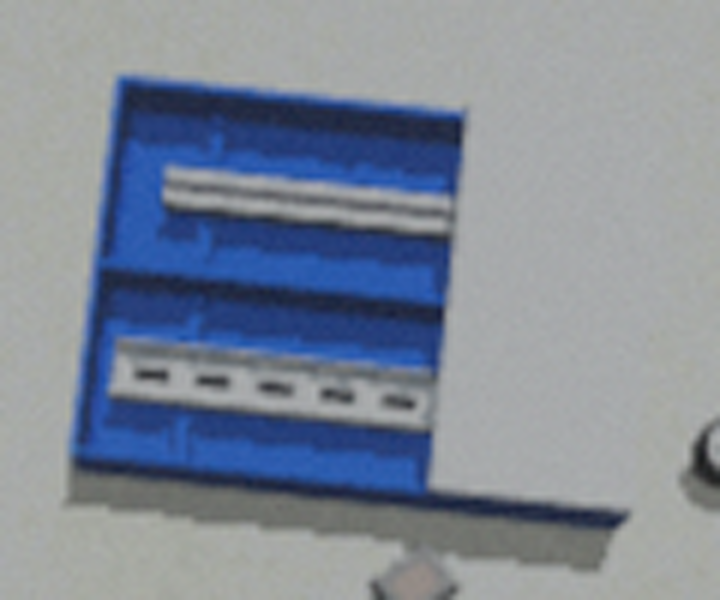

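```bash
cat > m.py <<'E'
from h import *
f=load('top0')
def P(a,b,z): return pt(f,235+(a+.5)/6-.5,160+(b+.5)/6-.5,z)
def pr(n,p): print(n,np.round(p,4))
A=P(120,78,.064);B=P(75,462,.064);H1=P(465,110,.08);H2=P(428,490,.08)
for n,p in zip(['A','B','H1','H2'],[A,B,H1,H2]):pr(n,p)
print('w',np.linalg.norm(A-B),'len',np.linalg.norm(A-H1),np.linalg.norm(B-H2),'hood w',np.linalg.norm(H1-H2))
c=[P(118,340,.046),P(108,396,.046),P(432,372,.046),P(430,432,.046)]
for p in c: pr('c',p)
d=(c[2]-c[0]+c[3]-c[1]);print('yaw ch',np.arctan2(-d[1],-d[0])*57.3)
print('bin yaw',[np.degrees(np.arctan2(*(q[1::-1]))) for q in (A-H1,B-H2)], np.degrees(np.arctan2(*((A-B)[1::-1])))+90,np.degrees(np.arctan2(*((H1-H2)[1::-1])))+90)
pr('mid end a',(c[0]+c[1])/2)
b=[P(163,185,.046),P(452,215,.046)]
for p in b: pr('bar',p)
E
python3 m.py
```

```text
A [0.6488 0.0587 0.064 ]
B [0.4437 0.0779 0.064 ]
H1 [ 0.6287 -0.1224  0.08  ]
H2 [ 0.4288 -0.103   0.08  ]
w 0.205932541551465 len 0.18285832778059105 0.18219766200061166 hood w 0.20087278467415048
c [0.5113 0.058  0.046 ]
c [0.4814 0.0626 0.046 ]
c [ 0.4959 -0.107   0.046 ]
c [ 0.4641 -0.106   0.046 ]
yaw ch 84.3894996319324
bin yaw [np.float64(83.68971630758743), np.float64(85.28394127422915)] 84.64173378415822 84.45648113493657
mid end a [0.4964 0.0603 0.046 ]
bar [0.5953 0.0357 0.046 ]
bar [ 0.5805 -0.1177  0.046 ]
```

{"op": "move_arm", "data": {
  "linear": [
    [-0.031,0.029,0],
    [-0.062,0.059,0],
    [-0.093,0.088,0],
    [-0.124,0.118,0],
    [-0.155,0.147,0],
    [-0.186,0.176,0],
    [-0.216,0.206,0],
    [-0.247,0.235,0]
  ],
  "rot": [
    [0,0,0.08],
    [0,0,0.16],
    [0,0,0.25],
    [0,0,0.33],
    [0,0,0.41],
    [0,0,0.5],
    [0,0,0.58],
    [0,0,0.66]
  ],
  "hand": [1,1,1,1,0.5,0.5,0.5,0.5],
  "squeeze": 60
}}

```text
clock: 0.9
tcp_pos: [0.3495, 0.2743, 0.2532]
ee_rot: [[0.846, 0.533, -0.0], [0.533, -0.846, 0.0], [-0.0, -0.0, -1.0]]
force: [0.4, 0.1, -0.4]
opening: 0.0427
```

```bash
cat > go.py <<'E'
from h import *
import sys
from scipy.spatial.transform import Rotation as Ro
def need(p,ang,tilt=0):
    s=bot.sense(); R=s['ee_rot']
    a=np.radians(ang); x=np.array([np.cos(a),np.sin(a),0]); z=np.array([0,0,-1.])
    T=np.column_stack([x,np.cross(z,x),z])
    print('clk',s['clock'],'tcp',np.round(s['tcp_pos'],4),'q',np.round(s['joint_positions'],2),'open',s['opening'],'F',np.round(s['force'],1))
    print('lin',np.round(R.T@(np.array(p)-s['tcp_pos']),4),'rot',np.round(Ro.from_matrix(R.T@T).as_rotvec(),4))
E
python3 -c "
from go import *
need([.487,-.0365,.25],-5.5)"
```

```text
clk 0.9 tcp [0.3495 0.2743 0.2532] q [-0.97  0.09  0.25  2.05 -0.03  1.01 -0.15] open 0.042737719632140694 F [ 0.4  0.1 -0.4]
lin [-0.0492  0.3362  0.0032] rot [-0.000e+00  1.000e-04  6.578e-01]
```

{"op": "move_arm", "data": {
  "linear": [
    [-0.006,0.042,0],
    [-0.012,0.084,0],
    [-0.018,0.126,0],
    [-0.025,0.168,0],
    [-0.031,0.21,0],
    [-0.037,0.252,0.001],
    [-0.043,0.294,0.002],
    [-0.049,0.336,0.003]
  ],
  "rot": [
    [0,0,0.08],
    [0,0,0.16],
    [0,0,0.25],
    [0,0,0.33],
    [0,0,0.41],
    [0,0,0.5],
    [0,0,0.58],
    [0,0,0.658]
  ],
  "hand": [0.5,0.5,0.5,0.5,0.5,0.5,0.5,0.5]
}}

```text
clock: 1.7
tcp_pos: [0.488, -0.0357, 0.2503]
ee_rot: [[0.995, -0.096, 0.0], [-0.096, -0.995, 0.0], [0.0, -0.0, -1.0]]
force: [1.0, 1.2, -0.0]
opening: 0.0428
```

```bash
python3 -c "
from go import *
need([.487,-.0365,.25],-5.5)
f=grab('wrist','w1');print(f['xyz'],np.round(f['attitude'],3).tolist())"
```

```text
clk 1.7 tcp [ 0.488  -0.0357  0.2503] q [-0.53  0.2   0.61  1.96 -0.13  1.02  0.05] open 0.042757754804172085 F [ 1.   1.2 -0. ]
lin [-0.0009  0.0009  0.0003] rot [-0.0001 -0.0002 -0.0001]
[0.49530365 0.03403492 0.37219619] [[0.995, -0.091, -0.027], [-0.095, -0.957, -0.273], [-0.001, 0.275, -0.962]]
```

View pics/w1.png

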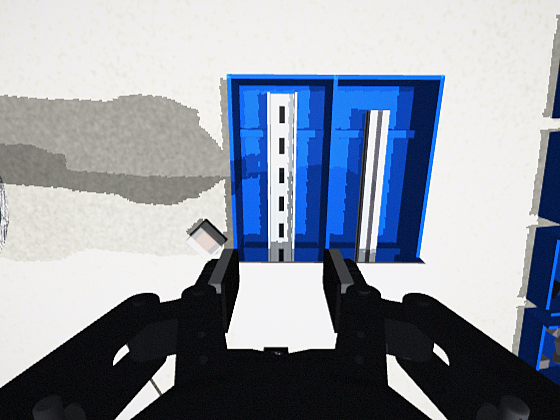

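The wrist view shows the channel's end a at columns 267–297, row 93, running to columns 270–293 at the hood edge (row 262). The jaws are centred near column 282.

```bash
python3 - <<'E'
from h import *
f=load('w1')
c=cv2.resize(f['frame'][70:270,220:450,::-1],None,fx=3,fy=3,interpolation=cv2.INTER_CUBIC)
cv2.imwrite('pics/w1c.png',c)
E
```

```text
(no output)
```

View pics/w1c.png

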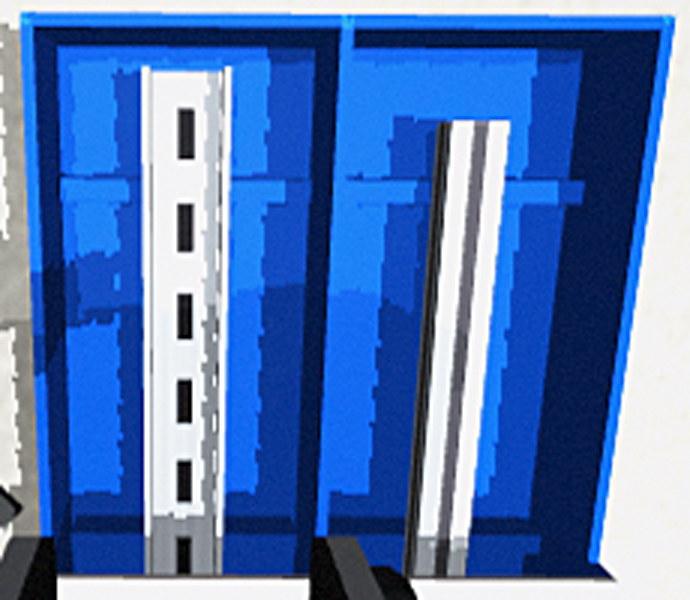

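```bash
python3 - <<'E'
from h import *
f=load('w1')
P=lambda a,b,z: pt(f,220+(a+.5)/3-.5,70+(b+.5)/3-.5,z)
a1,a2=P(141,68,.046),P(232,68,.046); b1,b2=P(145,572,.046),P(223,572,.046)
print(a1,a2,np.linalg.norm(a1-a2),b1,b2,np.linalg.norm(b1-b2))
ea=(a1+a2)/2; eb=(b1+b2)/2; u=(ea-eb)/np.linalg.norm(ea-eb); print('a',ea,'far',eb,'L',np.linalg.norm(ea-eb),'ang',np.degrees(np.arctan2(u[1],u[0])))
print('grasp 85mm back',ea-u*.085, '97',ea-u*.097)
B,A,D=P(22,16,.064),P(674,20,.064),P(347,18,.064);print(B,A,D,np.linalg.norm(A-B))
h=P(330,577,.08);print('hood',h,np.linalg.norm(D-h))
E
```

```text
[0.4837514  0.06401218 0.046     ] [0.51409241 0.06110846 0.046     ] 0.030479641314739698 [ 0.46543757 -0.11953813  0.046     ] [ 0.49575475 -0.12242183  0.046     ] 0.030454015719746878
a [0.4989219  0.06256032 0.046     ] far [ 0.48059616 -0.12097998  0.046     ] L 0.1844529014499749 ang 84.29814913791483
grasp 85mm back [ 0.49047699 -0.02201913  0.046     ] 97 [ 0.48928477 -0.03395976  0.046     ]
[0.449073   0.08101187 0.064     ] [0.65148812 0.06047137 0.064     ] [0.549948   0.07077359 0.064     ] 0.20345464216400358
hood [ 0.53285552 -0.11156964  0.08      ] 0.1838401614341352
```

{"op": "move_arm", "data": {
  "linear": [
    [0,-0.008,0.035],
    [0,-0.008,0.07],
    [0,-0.008,0.105],
    [0,-0.008,0.135],
    [0,-0.008,0.16],
    [0,-0.008,0.18],
    [0,-0.008,0.18]
  ],
  "rot": [
    [0,0,0],
    [0,0,0],
    [0,0,0],
    [0,0,0],
    [0,0,0],
    [0,0,0],
    [0,0,0]
  ],
  "hand": [0.5,0.5,0.5,0.5,0.5,0.5,0.5]
}}

```text
clock: 2.45
tcp_pos: [0.487, -0.0262, 0.0683]
ee_rot: [[0.996, -0.093, -0.004], [-0.093, -0.996, -0.001], [-0.004, 0.001, -1.0]]
force: [0.1, -0.1, 0.6]
opening: 0.0426
```

```bash
python3 -c "
from go import *
need([.489,-.028,.04],-5.6)
f=grab('wrist','w2')
cv2.imwrite('pics/w2c.png',cv2.resize(f['frame'][60:340,140:420,::-1],None,fx=2.1,fy=2.1))"
```

```text
clk 2.45 tcp [ 0.487  -0.0262  0.0683] q [-0.4   0.5   0.48  2.09 -0.38  0.64  0.24] open 0.04255669266576104 F [ 0.1 -0.1  0.6]
lin [0.0023 0.0016 0.0283] rot [0.0011 0.004  0.0047]
```

View pics/w2c.png

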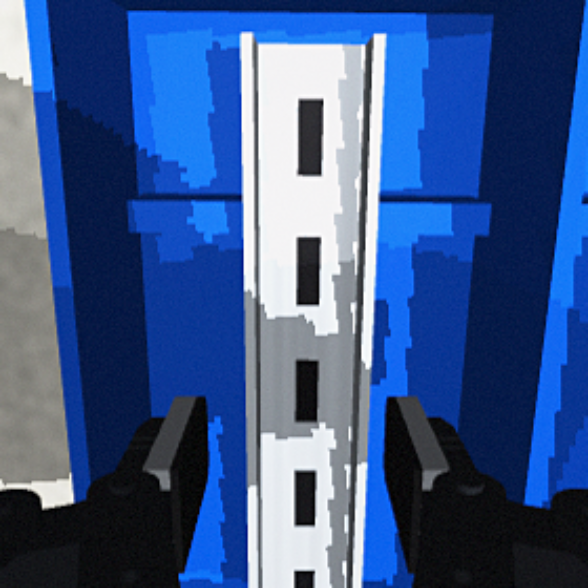

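{"op": "move_arm", "data": {
  "linear": [
    [0.002,0.001,0.01],
    [0.002,0.001,0.02],
    [0.002,0.001,0.028],
    [0.002,0.001,0.028]
  ],
  "rot": [
    [0,0,0],
    [0,0,0],
    [0,0,0],
    [0,0,0]
  ],
  "hand": [0.5,0.5,0.5,0.5]
}}

```text
clock: 2.9
tcp_pos: [0.4899, -0.0273, 0.0415]
ee_rot: [[0.996, -0.093, -0.001], [-0.093, -0.996, -0.0], [-0.001, 0.0, -1.0]]
force: [-0.3, 0.1, 0.8]
opening: 0.0427
```

```bash
python3 -c "
from go import *
need([.489,-.028,.04],-5.6)
f=grab('wrist','w3')
cv2.imwrite('pics/w3c.png',cv2.resize(f['frame'][60:340,140:420,::-1],None,fx=2.1,fy=2.1))"
```

```text
clk 2.9 tcp [ 0.4899 -0.0273  0.0415] q [-0.37  0.55  0.44  2.09 -0.42  0.58  0.27] open 0.04265203201051668 F [-0.3  0.1  0.8]
lin [-0.0008  0.0008  0.0015] rot [0.0002 0.0012 0.0047]
```

View pics/w3c.png

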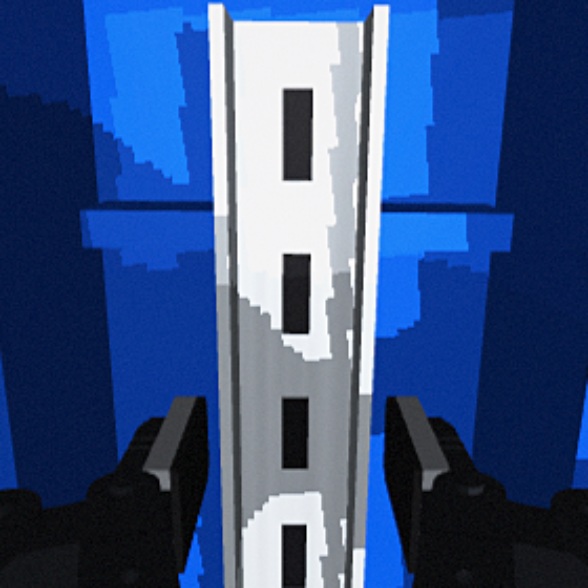

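The jaws now straddle the channel evenly, with its walls at columns ~215 and ~375 and the pads at 207 and 387. I'll close the gripper now.

{"op": "move_arm", "data": {
  "linear": [
    [0,0,0.001],
    [0,0,0.001],
    [0,0,0.001],
    [0,0,0.001],
    [0,0,0.001]
  ],
  "rot": [
    [0,0,0],
    [0,0,0],
    [0,0,0],
    [0,0,0],
    [0,0,0]
  ],
  "hand": [0.2,0.2,0.2,0.2,0.2],
  "squeeze": 70
}}

```text
clock: 3.45
tcp_pos: [0.4905, -0.0273, 0.0419]
ee_rot: [[0.996, -0.093, 0.001], [-0.093, -0.996, 0.0], [0.001, -0.0, -1.0]]
force: [-1.6, -0.5, 6.4]
opening: 0.0289
```

{"op": "move_arm", "data": {
  "linear": [
    [0,0,-0.005],
    [0,0,-0.011],
    [0,0,-0.018],
    [0,0,-0.018]
  ],
  "rot": [
    [0,0,0],
    [0,0,0],
    [0,0,0],
    [0,0,0]
  ],
  "hand": [0.2,0.2,0.2,0.2]
}}

```text
clock: 3.85
tcp_pos: [0.4909, -0.0272, 0.0604]
ee_rot: [[0.996, -0.093, 0.002], [-0.093, -0.996, 0.0], [0.002, -0.0, -1.0]]
force: [-0.2, -0.1, -0.7]
opening: 0.0289
```

```bash
python3 -c "
from go import *
need([.489,-.028,.06],-5.6)
f=grab('wrist','w4')
cv2.imwrite('pics/w4c.png',cv2.resize(f['frame'][0:340,140:420,::-1],None,fx=1.7,fy=1.7))"
```

```text
clk 3.85 tcp [ 0.4909 -0.0272  0.0604] q [-0.39  0.52  0.47  2.09 -0.39  0.62  0.25] open 0.028913911635652476 F [-0.2 -0.1 -0.7]
lin [-0.0018  0.001   0.0004] rot [-0.0003 -0.0015  0.0049]
```

View pics/w4c.png

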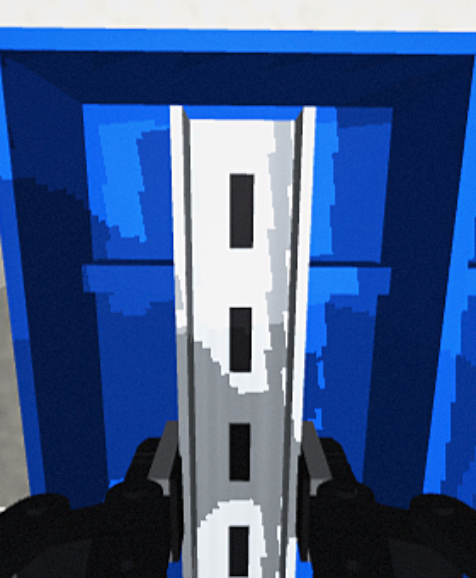

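{"op": "move_arm", "data": {
  "linear": [
    [0,0,-0.004],
    [0,0,-0.008],
    [0,0,-0.011],
    [0,0,-0.014],
    [0,0,-0.017],
    [0,0,-0.017]
  ],
  "rot": [
    [0.05,0,0],
    [0.1,0,0],
    [0.15,0,0],
    [0.2,0,0],
    [0.26,0,0],
    [0.26,0,0]
  ],
  "hand": [0.2,0.2,0.2,0.2,0.2,0.2]
}}

```text
clock: 4.5
tcp_pos: [0.4903, -0.0288, 0.0764]
ee_rot: [[0.995, -0.093, 0.025], [-0.096, -0.962, 0.257], [0.0, -0.258, -0.966]]
force: [0.2, 0.8, -1.3]
opening: 0.0292
```

```bash
python3 -c "
from go import *
need([.489,-.028,.06],-5.6)
f=grab('wrist','w5')
f=grab('side','s5')
cv2.imwrite('pics/s5c.png',cv2.resize(f['frame'][100:300,200:400,::-1],None,fx=3,fy=3))"
```

```text
clk 4.5 tcp [ 0.4903 -0.0288  0.0764] q [-0.1   0.48  0.29  2.08 -0.62  0.72  0.57] open 0.029218281363652347 F [ 0.2  0.8 -1.3]
lin [-0.0014  0.0036  0.016 ] rot [-2.608e-01  1.000e-04  1.800e-03]
```

View pics/w5.png

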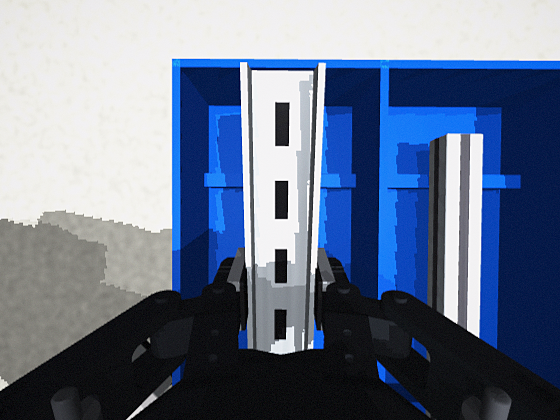

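View pics/s5c.png

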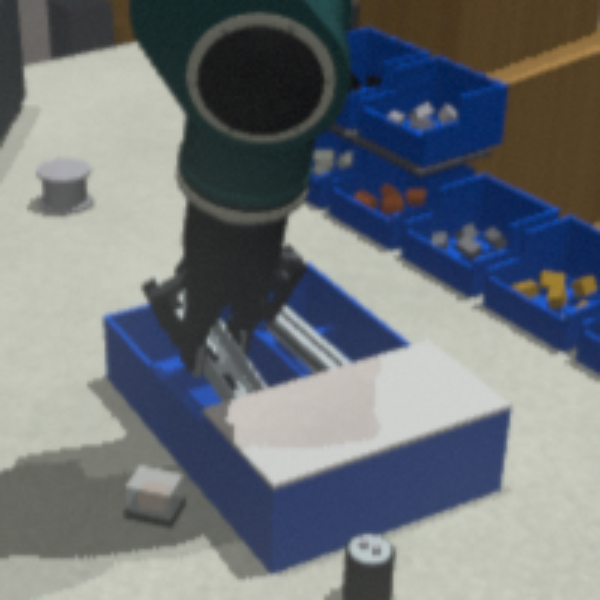

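{"op": "move_arm", "data": {
  "linear": [
    [0,-0.012,0],
    [0,-0.026,0],
    [0,-0.04,0],
    [0,-0.055,0],
    [0,-0.07,0],
    [0,-0.085,0],
    [0,-0.1,0],
    [0,-0.1,0]
  ],
  "rot": [
    [0,0,0],
    [0,0,0],
    [0,0,0],
    [0,0,0],
    [0,0,0],
    [0,0,0],
    [0,0,0],
    [0,0,0]
  ],
  "hand": [0.2,0.2,0.2,0.2,0.2,0.2,0.2,0.2]
}}

```text
clock: 5.4
tcp_pos: [0.4993, 0.0724, 0.1025]
ee_rot: [[0.996, -0.085, 0.023], [-0.088, -0.963, 0.256], [0.001, -0.257, -0.966]]
force: [-0.0, -0.5, -1.6]
opening: 0.0288
```

```bash
python3 -c "
from go import *
need([.498,.07,.25],-5.6)
f=grab('side','s6')
cv2.imwrite('pics/s6c.png',cv2.resize(f['frame'][100:300,200:400,::-1],None,fx=3,fy=3))"
```

```text
clk 5.4 tcp [0.4993 0.0724 0.1025] q [-0.3   0.43  0.28  2.07 -0.59  0.71  0.33] open 0.028756318912713574 F [-0.  -0.5 -1.6]
lin [-0.001  -0.0356 -0.1432] rot [-0.2601  0.0006  0.0092]
```

View pics/s6c.png

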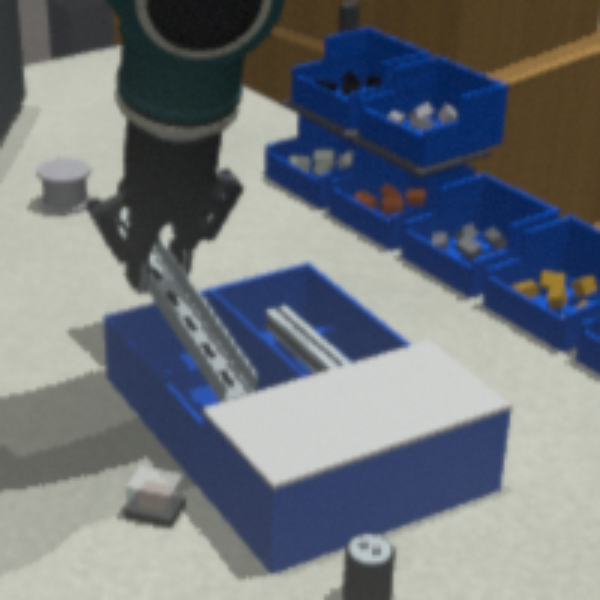

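{"op": "move_arm", "data": {
  "linear": [
    [0,-0.009,-0.015],
    [0,-0.016,-0.035],
    [0,-0.023,-0.06],
    [0,-0.03,-0.085],
    [0,-0.036,-0.11],
    [0,-0.042,-0.13],
    [0,-0.047,-0.15],
    [0,-0.047,-0.15]
  ],
  "rot": [
    [0,0,0],
    [0,0,0],
    [0,0,0],
    [0,0,0],
    [0,0,0],
    [-0.05,0,0],
    [-0.1,0,0],
    [-0.16,0,0]
  ],
  "hand": [0.2,0.2,0.2,0.2,0.2,0.2,0.2,0.2]
}}

```text
clock: 6.25
tcp_pos: [0.5009, 0.0753, 0.2615]
ee_rot: [[0.996, -0.093, 0.013], [-0.094, -0.991, 0.098], [0.004, -0.098, -0.995]]
force: [0.2, -0.5, -0.9]
opening: 0.0289
```

{"op": "move_arm", "data": {
  "linear": [
    [0,0,0],
    [0,0,0],
    [0,0,0],
    [0,0,0],
    [0,0,0],
    [0,0,0]
  ],
  "rot": [
    [-0.05,0,0],
    [-0.1,0,0],
    [-0.1,0,0],
    [-0.1,0,0],
    [-0.1,0,0],
    [-0.1,0,0]
  ],
  "hand": [0.2,0.2,0.2,0.2,0.2,0.2]
}}

```text
clock: 6.85
tcp_pos: [0.4999, 0.0753, 0.259]
ee_rot: [[0.996, -0.094, -0.0], [-0.094, -0.996, 0.001], [-0.0, -0.001, -1.0]]
force: [0.3, 0.2, -2.1]
opening: 0.029
```

```bash
python3 -c "
from go import *
need([.498,.07,.25],-5.6)
f=grab('side','s7'); g=grab('top','t7'); w=grab('wrist','w7')
cv2.imwrite('pics/s7c.png',cv2.resize(f['frame'][60:320,160:420,::-1],None,fx=2.3,fy=2.3))
cv2.imwrite('pics/t7c.png',cv2.resize(g['frame'][120:290,110:450,::-1],None,fx=2.3,fy=2.3))"
```

```text
clk 6.85 tcp [0.4999 0.0753 0.259 ] q [-0.55  0.2   0.39  1.91 -0.09  1.04 -0.22] open 0.029005303063779547 F [ 0.3  0.2 -2.1]
lin [-0.0014  0.0054  0.009 ] rot [-0.0005  0.0001  0.0037]
```

View pics/s7c.png

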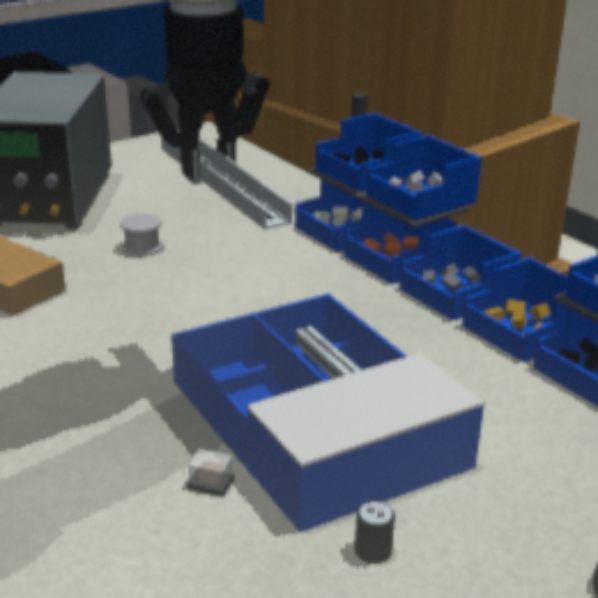

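View pics/t7c.png

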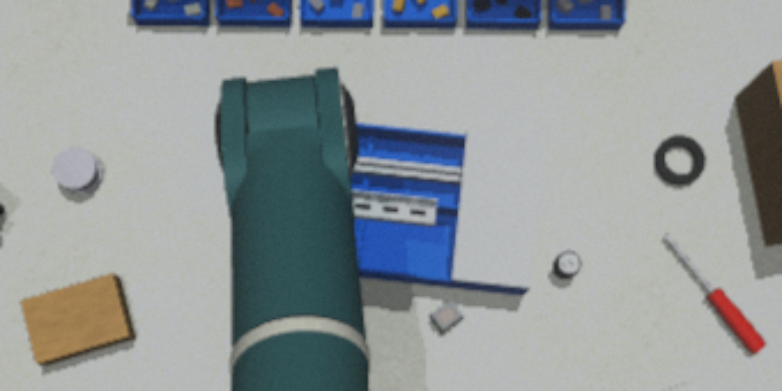

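View pics/w7.png

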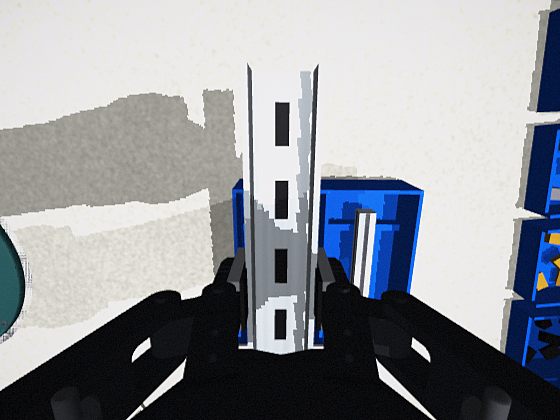

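The channel is clear of the bin and held, and the bar is still in its lane. I'll check the end heights from depth.

```bash
python3 -c "
from h import *
f=load('s7')
for u,v in [(279,153),(277,154),(281,152),(265,145),(255,138)]: print('side',u,v,np.round(pt(f,u,v),4))
w=load('w7')
for u,v in [(283,78),(284,160),(283,230),(283,290)]: print('w',np.round(pt(w,u,v),4))
t=load('t7')
for u,v in [(293,212),(285,212),(270,210)]: print('t',np.round(pt(t,u,v),4))
print(bot.sense()['qd'].round(4))
"
```

```text
side 279 153 [ 0.4949 -0.0555  0.246 ]
side 277 154 [ 0.4863 -0.0605  0.2476]
side 281 152 [ 0.5    -0.0558  0.2472]
side 265 145 [ 0.4764 -0.0286  0.2597]
side 255 138 [0.4808 0.0198 0.2589]
w [0.5095 0.1623 0.2469]
w [0.5069 0.1291 0.2471]
w [0.5036 0.097  0.2475]
w [0.5006 0.0647 0.2458]
t [ 0.4868 -0.0584  0.2432]
t [ 0.4864 -0.0365  0.2439]
t [0.4919 0.0047 0.2425]
[-0.0014  0.0005  0.0005 -0.0021  0.0022 -0.0001 -0.0007]
```

The channel is level, with its floor at z≈0.245 along the whole length. It is still and clear of everything, so I'm handing in.

```bash
python3 -c "
from station import bot
print(bot.finish_job())"
```

```text
the job is handed in; nothing more can be done
None
```

The channel is out of the bin and held in the gripper, and I've handed the job in at about 7 s of the 40 s allowed; no verdict was reported.

I gripped it across its width near the middle and lifted it level by 18 mm. Then I tilted it 15° with the open-lane end up and drew it 100 mm along the slant from under the hood. Finally I raised and levelled it.

**Last checks before handing in:**
- **Height and level:** the channel's floor measured z ≈ 0.243–0.247 m along its whole length in all three cameras, well above the 0.14 m needed. It is level and open side up.
- **Grip:** the fingers stand at 29 mm on the 30 mm channel, and the outside force is about 2 N, roughly the channel's weight.
- **Stillness:** joint speeds were about 0.002 rad/s or less.
- **Other items:** in the last pictures the square bar lies in its lane. The capacitor, relay, screwdriver, spool, carton and tape look undisturbed. I judged these by eye and did not measure them again.

The top and wrist cameras disagreed by about 2 mm on where the channel lay before the grasp. I corrected that from the close-up wrist view; no check failed.

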